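# Feel the clamp-bar gap of a drive unit with the wide feeler gauge

## Robot

A 6-joint arm with a two-finger parallel gripper is mounted at the origin on the work surface. World frame = base frame: x ahead of the robot, y to its left, z up, the work surface at z = 0. Lengths are in m, angles in degrees, forces in N, time in s.
With the tool pointing down it reaches from about 0.325 to 0.775 m from the base axis. Payload 9.3 kg.
Tool frame: the origin (TCP) lies midway between the tips of the shut fingers; the grasp point (between the pads) lies 19 mm behind it; y points along the fingers, x is the direction in which the jaws open and shut, and the axes are right-handed (so a half turn about y gives the same grasp; the last joint's range is limited). The gripper opens to 85 mm and grips with 20 to 120 N. Pads are 22 mm wide; open, the fingers measure 114 mm over their backs; the gripper's body (76 mm by 85 mm) begins 54 mm behind the grasp point. The pads swing forward as they close: fully open they stand 13 mm farther back than shut.
Start: joints at [-83.572, 14.817, 1.232, 76.415, 0, 81.257], TCP at [0.144, -0.531, 0.231] pointing down, gripper open.
Joint ranges: [-174.27, 174.27], [-52.1, 104.24], [-59.71, 78.15], [-110.17, 111.67], [-87.03, 83.33], [-180, 180]. Speed limits (degrees/s): [127.2, 127.2, 159.86, 180, 180, 180].

## Interface

Orientations are given as [roll, pitch, yaw] about the fixed x, y, z axes, in that order (R = Rz(yaw) Ry(pitch) Rx(roll)).
In Python, from station import bot gives the robot as it stands.
- The arm moves only by the tool servo_tool, never from a script. Its argument "rows" is a list of rows, each an object of numbers: "x", "y", "z": the shift along the tool's x, y, z in m; "roll": the turn about the tool's y in rad; "gripper": the finger opening in m, from 0 to 0.0854. In form: [{"x": .., "y": .., "z": .., "roll": .., "gripper": ..}, ...]. A call has 1 to 20 rows; each row shifts and turns the commanded pose from where the row before left it, along the tool's axes as they then stand; what a row does not reach is not made up. A row lasts 1/12 s, in which the tool goes at most 41.7 mm and 7.16 degrees, less where a joint would pass 70% of its speed; a pose out of reach is approached as far as the arm can. A call is refused whole if a number of a shift passes 0.0417 or a number of a turn 0.125, either way. A call with a gripper value outside its range is refused whole. The fingers move at their own pace and stop on an object; "force" is the grip in N (left out, the last holds). Time passes only in rows, so rows that do not move let the fingers close. It gives the time, the measured TCP pose, the force and the opening at its end, in the units of the state.
- bot.get_obs(): the state, without advancing time (a new reading comes with each control period).
- bot.get_image(name): name is "side" or "top"; returns a dict with "pixels" (480x640x3 uint8, red, green, blue), "z_map" (480x640 float32, m along the optical axis (not along the pixel's ray), 0 where there is no reading), "fov_y" (degrees; the focal length in pixels is half the picture's height over the tangent of half this angle, whatever the lens; pixels are square), "cx", "cy" (the principal point, pixels), "world_to_cam" (4x4, takes a point from world to camera coordinates). Camera axes: x right, y up, looking along -z (the intrinsics and any distortion apply to the point x, -y, -z); pixel columns grow to the right and rows downward; lengths in m; the calibration is good to about 2 mm. A picture is of the moment at which its call begins.
- bot.job_done(): hands the job in, once; it reports no verdict.
The state is a dict: "time_s": time; "q": joint angles; "qd": joint speeds; "joint_torque": joint torques, N m; "position": TCP position; "ee_rot": TCP orientation; "force": force on the tool from outside, world axes, zero at the start; "moment": the same for the moment, N m; "gripper_width": finger opening in m.
Only numpy, scipy, OpenCV 4.12 (cv2) and the standard library are available. Lean on these libraries where they do the work, as an engineer would, in place of code of your own. Each camera call takes 0.05 s, during which the arm holds its last target.

## Task

Check the gap under the drive unit's sprung steel bar: pick up the feeler gauge with the wide blade and lift it clear of the bench, then slide its blade flat along the bench and straight in under the bar until it drags and about half of the blade is through. Let go and leave it there, lying flat and nipped by the bar. Push gently, without ramming the gauge against the unit, and leave the narrow gauge where it is.

Things in the scene. Friction and masses are not known exactly. Their poses are not given: they have to be found in the camera images.
- wide_gauge: Gauge with the wide blade, 0.22 kg, flat on the bench. Steel blade 36 mm wide, 6 thick, from 22 mm behind the origin to the tip 112 ahead; last 14 mm taper to a 1.5 mm nose, flat sole. Upright black grip: 44 mm long along x, 16 thick, 6 to 50 above the bench; 90 mm of blade is free ahead of it. Origin: blade's underside, below the grip's middle; x towards the tip, z up.
- narrow_gauge: Leave alone: gauge with the narrow blade, 14 mm wide, 3 thick (it would slip under the bar without drag), 0.08 kg; same length and frame as the wide one, same black grip (3 to 47 mm above the bench). Lies beside the wide gauge, on either side.
- drive_unit: Dark grey drive unit, fixed, 180 mm wide, 82 high. Low along its front lies a sprung round steel bar, 20 mm thick, between two aluminium blocks (52 high, inner faces 71 mm either side, fronts 10 before the bar's axis). Origin: on the bench below the middle of the bar; x into the unit (the way the blade slides in), y along the bar. Behind the bar: free space 18 high, 140 deep, 146 wide.
- clamp_bar (a joint): Lift of the sprung bar in m: 0 at rest, when the gap between bench and bar is 4 mm; at most 0.012. Spring and weight press it down with 3 to 4.5 N. It reads about 0.002 when it rests on the full thickness of the wide blade lying on the bench; sliding that blade then takes a few newtons.
Mind the look-alikes: they are no part of the job. Leave any orange or pink look-alike of the wide_gauge alone.

How it is judged:
By the outcome, as a careful person would: the job done as asked, in the order asked, and still so for the second after the job is handed in, with the robot touching nothing.
It also fails if it takes over 43 s, if anything falls off the work surface, if the arm or the gripper's body presses on something with over 40 N, if the wrist force passes 120 N, or if a joint passes its speed limit or range.

## Working session

There is one attempt and no reset: what is moved stays moved. The work goes in short steps, Python scripts to look and compute and a tool call to move; the robot and the scene stay as the last step left them, time stands still between calls to the robot, and variables do not carry over. Pictures are saved under pics/ and viewed, and the job is handed in when it is done.

Besides the shell and the picture viewer there is one more tool, called as name(argument=value, ...) on one line, values as JSON. servo_tool: Moves the arm, as the interface text tells. Its arguments: {"type":"object","properties":{"rows":{"type":"array"},"force":{"type":"number"}},"required":["rows"]}

```bash
mkdir -p pics; python3 - <<'E'
from station import bot
import numpy as np,cv2
print(bot.get_obs())
for n in("top","side"):
    d=bot.get_image(n)
    np.savez(f"{n}0.npz",**d)
    cv2.imwrite(f"pics/{n}0.png",d["pixels"][:,:,::-1])
    print(n,{k:v for k,v in d.items() if k not in("pixels","z_map")},(d["z_map"]>0).mean())
E
```

```text
{'time_s': 0.0, 'q': array([-8.35717421e+01,  1.48516587e+01,  1.19093007e+00,  7.64154563e+01,
        1.25448160e-03,  8.12571519e+01]), 'qd': array([0.06927552, 0.04830682, 0.01479107, 0.01235078, 0.01739225,
       0.03135512]), 'joint_torque': array([-1.19361717e-03, -5.55644596e+01,  3.44525599e+01,  1.39620408e-02,
       -9.40961877e-05,  1.36734592e-06]), 'position': array([ 0.1439124 , -0.53056143,  0.23066571]), 'ee_rot': array([-8.99871800e+01,  7.51090353e-02, -7.48288864e+01]), 'force': array([ 0.71481926, -0.19562121,  0.15939065]), 'moment': array([-0.01831553,  0.01002408,  0.00042046]), 'gripper_width': 0.08542416040562661}
top {'fov_y': 56.342591385432634, 'cx': 330.6753901528153, 'cy': 245.65732935976337, 'world_to_cam': array([[ 0.0223227 , -0.99970581,  0.0094866 , -0.16663947],
       [ 0.99846178,  0.02277462,  0.0505509 , -0.46659878],
       [-0.05075208,  0.00834358,  0.99867643, -1.05944687],
       [ 0.        ,  0.        ,  0.        ,  1.        ]])} 0.99611328125
side {'fov_y': 46.34853052570446, 'cx': 319.93052713729423, 'cy': 236.1285110933739, 'world_to_cam': array([[ 0.99438696, -0.1052817 , -0.01050378, -0.48946667],
       [ 0.08805054,  0.76839649,  0.63388796,  0.05152708],
       [-0.05866573, -0.63125478,  0.77335356, -1.14899278],
       [ 0.        ,  0.        ,  0.        ,  1.        ]])} 0.9959733072916667
```

View pics/top0.png

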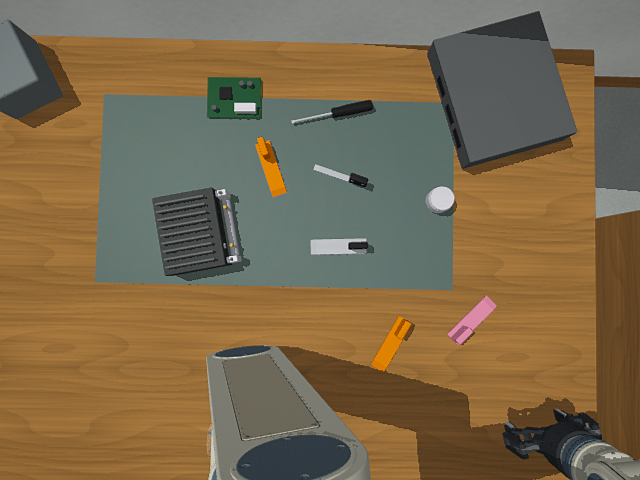

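View pics/side0.png

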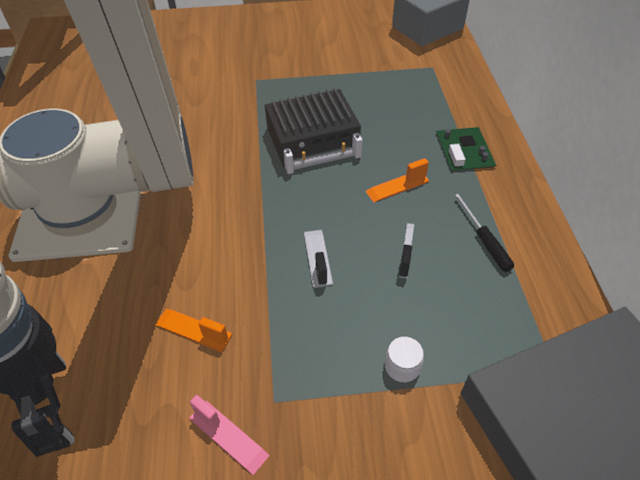

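Candidates are, in the top view, the wide grey blade at (338,246), the narrow grey blade at (341,176), orange ones at (271,167) and (393,343), and a pink one at (472,320). The wide grey blade fits the description. I'll confirm it in an enlarged crop.

```bash
cat > h.py <<'E'
import numpy as np,cv2
def load(n): return dict(np.load(n))
def f(d): return 240/np.tan(np.radians(float(d["fov_y"]))/2)
def ray(d,u,v,z):
    W=d["world_to_cam"];R=W[:3,:3];t=W[:3,3]
    r=np.array([(u-d["cx"])/f(d),-(v-d["cy"])/f(d),-1.]);o=-R.T@t;w=R.T@r
    return o+w*(z-o[2])/w[2]
def proj(d,p):
    c=d["world_to_cam"][:3,:3]@np.asarray(p)+d["world_to_cam"][:3,3]
    return d["cx"]+f(d)*c[0]/-c[2], d["cy"]+f(d)*c[1]/c[2]
def zpt(d,u,v):
    z=d["z_map"][v,u];c=np.array([(u-d["cx"])/f(d)*z,-(v-d["cy"])/f(d)*z,-z])
    W=d["world_to_cam"];return W[:3,:3].T@(c-W[:3,3])
E
python3 - <<'E'
from h import *
t=load("top0.npz");s=load("side0.npz")
a=cv2.resize(t["pixels"][175:285,140:380],None,fx=3.3,fy=3.3,interpolation=cv2.INTER_CUBIC)
b=cv2.resize(s["pixels"][80:300,250:440],None,fx=2.7,fy=2.7,interpolation=cv2.INTER_CUBIC)
cv2.imwrite("pics/ct.png",a[:,:,::-1]);cv2.imwrite("pics/cs.png",b[:,:,::-1])
for u,v in((320,270),(400,270),(250,100),(280,300)): print(zpt(t,u,v))
for u,v in((330,300),(400,300)): print(zpt(s,u,v))
E
```

```text
[ 0.41150336 -0.13178237  0.00360253]
[ 0.41579829 -0.32527282 -0.00148704]
[0.82209686 0.04878469 0.00649023]
[ 0.33729688 -0.0372264  -0.00117344]
[ 0.4818298  -0.27004368 -0.00210387]
[ 0.60651536 -0.28472033 -0.00114928]
```

View pics/ct.png

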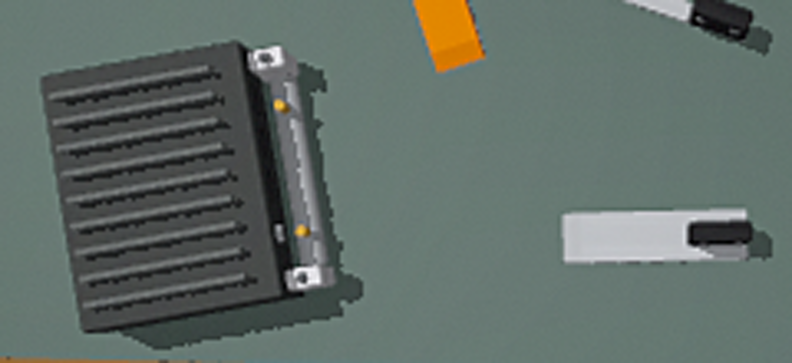

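View pics/cs.png

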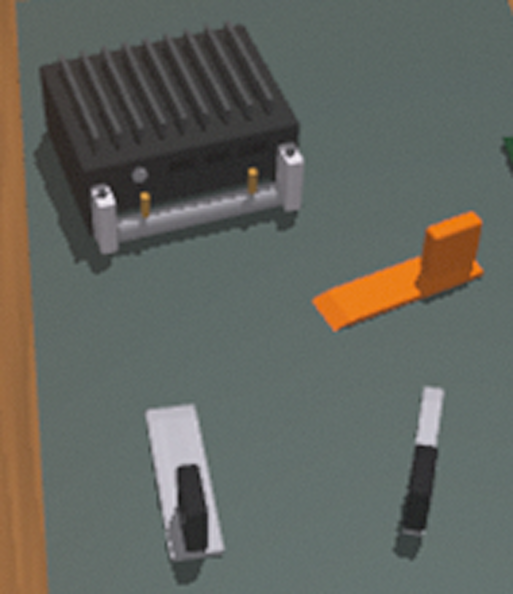

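The crops confirm it. The wide steel blade is at top (310–370, 238–256), with its tip facing the drive unit. The narrow one is well off to the side. Next I measure the gauge and the unit.

```bash
python3 - <<'E'
from h import *
t=load("top0.npz");s=load("side0.npz")
def box(m,off,d,z):
    m=m.astype(np.uint8);n,l,st,c=cv2.connectedComponentsWithStats(m)
    for i in range(1,n):
        if st[i,4]<25: continue
        ys,xs=np.where(l==i);r=cv2.minAreaRect(np.c_[xs,ys].astype(np.float32)+np.float32(off))
        P=np.array([ray(d,u,v,z)[:2] for u,v in cv2.boxPoints(r)])
        print(st[i,4],np.round(r[0],1),np.round(r[1],1),round(r[2],1),"ctr",np.round(P.mean(0),4),"corners",np.round(P,4).tolist())
for nm,d,(x0,x1,y0,y1),(a0,a1,b0,b1) in(("top",t,(300,385,230,265),(205,250,180,272)),("side",s,(295,340,225,295),(275,370,125,180))):
    p=d["pixels"].astype(int);g=p.min(2)
    print(nm,"blade");box(g[y0:y1,x0:x1]>150,(x0,y0),d,.006)
    print("grip");box(p.max(2)[y0:y1,x0:x1]<45,(x0,y0),d,.05)
    print("blocks");box(g[b0:b1,a0:a1]>165,(a0,b0),d,.052)
p=t["pixels"]
a=cv2.resize(p[182:275,205:250],None,fx=6,fy=6,interpolation=cv2.INTER_NEAREST)
cv2.imwrite("pics/bt.png",a[:,:,::-1])
a=cv2.resize(s["pixels"][120:180,275:370],None,fx=8,fy=8,interpolation=cv2.INTER_NEAREST)
cv2.imwrite("pics/bs.png",a[:,:,::-1])
E
```

```text
top blade
622 [338.  246.5] [15. 54.] 90.0 ctr [ 0.469  -0.1738] corners [[0.4855, -0.1084], [0.4885, -0.2385], [0.4524, -0.2392], [0.4494, -0.1093]]
grip
107 [358. 245.] [ 6. 18.] 90.0 ctr [ 0.4713 -0.2188] corners [[0.4778, -0.1979], [0.4787, -0.2395], [0.4648, -0.2398], [0.4639, -0.1982]]
blocks
26 [221.  191.5] [5. 8.] 90.0 ctr [0.5878 0.1007] corners [[0.5934, 0.1101], [0.5939, 0.0916], [0.5822, 0.0912], [0.5818, 0.1097]]
33 [232.7 258.2] [5.6 7.2] 80.5 ctr [0.4342 0.0685] corners [[0.439, 0.0779], [0.4421, 0.0617], [0.4295, 0.0591], [0.4264, 0.0754]]
side blade
645 [317.4 257.7] [55.7 19.4] 78.7 ctr [ 0.4685 -0.1762] corners [[0.4459, -0.1134], [0.484, -0.1079], [0.4898, -0.2396], [0.4545, -0.244]]
grip
78 [321.5 276.5] [13.  7.] 90.0 ctr [ 0.4687 -0.2535] corners [[0.464, -0.2391], [0.4763, -0.2404], [0.4732, -0.2679], [0.4612, -0.2666]]
blocks
```

View pics/bt.png

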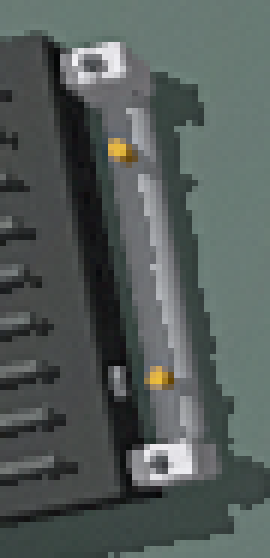

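View pics/bs.png

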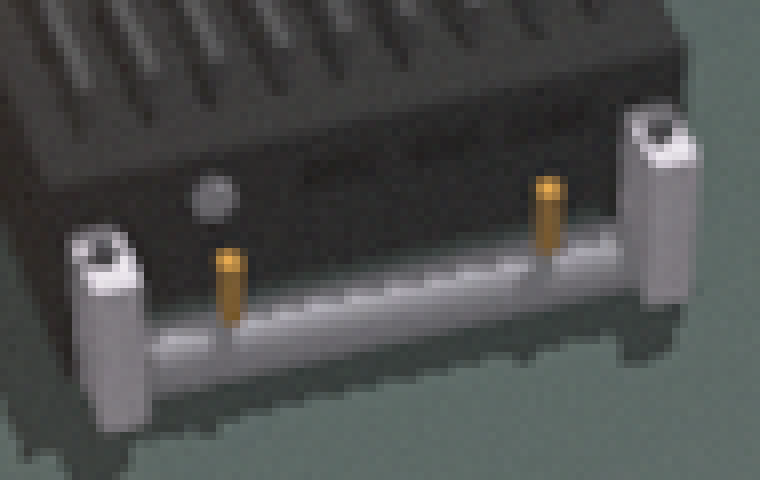

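```bash
python3 - <<'E'
from h import *
t=load("top0.npz");s=load("side0.npz")
def pair(nm,d,a,b,z):
    A=ray(d,*a,z)[:2];B=ray(d,*b,z)[:2];e=B-A;L=np.linalg.norm(e);e/=L
    n=np.array([e[1],-e[0]]);n*=np.sign(n[1]); print(nm,A.round(4),B.round(4),"mid",((A+B)/2).round(4),"L",L.round(4),"inward yaw",np.degrees(np.arctan2(n[1],n[0])).round(2))
pair("top front edge z52",t,(226.2,191.7),(237.3,258.6),.052)
pair("top holes",t,(220.5,192.8),(232,259),.052)
pair("side holes",s,(287.9,151.2),(357.5,136.2),.052)
pair("side foot",s,(290.5,173.6),(358.3,158),.0)
# bar pins on top view/ bar silhouette
pair("top bar front edge z14",t,(205+172/6,182+180/6),(205+198/6,182+400/6),.014)
pair("top bar highl z24",t,(205+150/6,182+200/6),(205+180/6,182+400/6),.024)
pair("unit top rear",t,(140+42/3.3,175+75/3.3),(140+84/3.3,175+330/3.3),.082)
pair("unit top front",t,(140+240/3.3,175+42/3.3),(140+292/3.3,175+293/3.3),.082)
# blade long edges fit
for nm,d,(x0,x1,y0,y1) in(("top",t,(300,385,230,265)),("side",s,(295,340,225,295))):
    g=d["pixels"].astype(int).min(2)[y0:y1,x0:x1]>150
    if nm=="top":
        for c in range(12,65,6):
            r=np.where(g[:,c])[0]; print(c+x0,r.min()+y0,r.max()+y0,end=' | ')
    else:
        print()
        for c in range(8,60,6):
            r=np.where(g[c])[0]; print(c+y0,r.min()+x0,r.max()+x0,end=' | ')
c=cv2.resize(t["pixels"][230:265,300:380],None,fx=10,fy=10,interpolation=cv2.INTER_NEAREST);cv2.imwrite("pics/gt.png",c[:,:,::-1])
c=cv2.resize(s["pixels"][225:295,295:345],None,fx=8,fy=8,interpolation=cv2.INTER_NEAREST);cv2.imwrite("pics/gs.png",c[:,:,::-1])
E
```

```text
top front edge z52 [0.5877 0.0887] [0.4336 0.058 ] mid [0.5106 0.0733] L 0.1571 inward yaw 101.27
top holes [0.5848 0.1017] [0.4324 0.0701] mid [0.5086 0.0859] L 0.1556 inward yaw 101.73
side holes [0.4327 0.0732] [0.5851 0.1033] mid [0.5089 0.0882] L 0.1554 inward yaw 101.18
side foot [0.4345 0.059 ] [0.5872 0.0907] mid [0.5109 0.0748] L 0.1559 inward yaw 101.7
top bar front edge z14 [0.5455 0.0779] [0.458  0.0646] mid [0.5017 0.0712] L 0.0885 inward yaw 98.59
top bar highl z24 [0.5362 0.0842] [0.4574 0.0697] mid [0.4968 0.0769] L 0.0801 inward yaw 100.39
unit top rear [0.5651 0.2456] [0.3931 0.2101] mid [0.4791 0.2278] L 0.1757 inward yaw 101.65
unit top front [0.5909 0.1123] [0.4211 0.0712] mid [0.506  0.0918] L 0.1747 inward yaw 103.6
312 240 253 | 318 240 253 | 324 239 253 | 330 239 253 | 336 239 253 | 342 239 253 | 348 239 253 | 354 239 253 | 360 239 241 | 
233 304 322 | 239 305 323 | 245 306 324 | 251 307 326 | 257 308 327 | 263 309 328 | 269 310 329 | 275 327 330 | 281 312 332 |
```

View pics/gt.png

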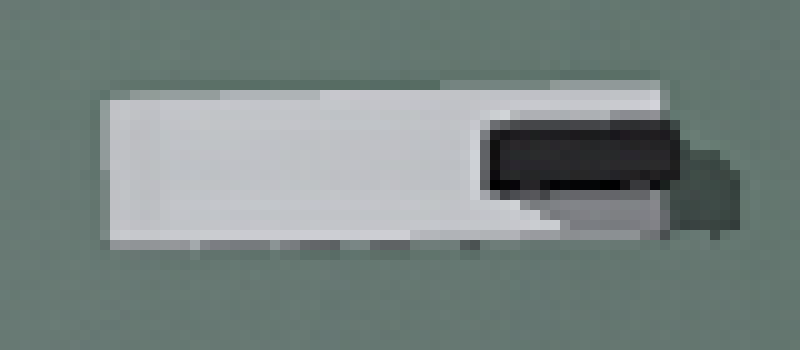

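View pics/gs.png

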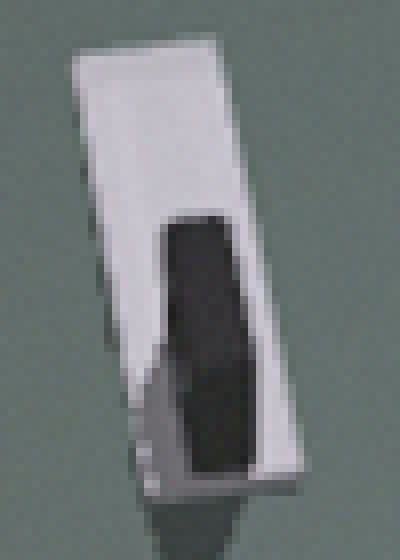

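```bash
python3 - <<'E'
from h import *
t=load("top0.npz");s=load("side0.npz")
def P(d,u,v,z): return ray(d,u,v,z)[:2]
for nm,d,q in(("top",t,[(310.3,239.5),(310.3,254.7),(366.3,238.3),(366.3,253.7)]),("side",s,[(322.1,229.9),(304.3,231.8),(332.8,283.3),(312.9,286)])):
    a=[P(d,*q[0],.0015),P(d,*q[1],.0015),P(d,*q[2],.006),P(d,*q[3],.006)]
    tip=(a[0]+a[1])/2;tail=(a[2]+a[3])/2;e=tip-tail
    e2=a[0]-a[2];e3=a[1]-a[3];y=lambda v:np.degrees(np.arctan2(v[1],v[0])).round(2)
    L=np.linalg.norm(e);o=tail+e/L*.022
    print(nm,"tip",tip.round(4),"tail",tail.round(4),"L",L.round(4),"yaw",y(e),y(e2),y(e3),"org",o.round(4),(tip-e/L*.112).round(4),"w",np.linalg.norm(a[0]-a[1]).round(4),np.linalg.norm(a[2]-a[3]).round(4))
g=[P(t,348.5,245.2,.05),P(t,368,245.2,.05),P(t,358,241.8,.05),P(t,358,248.8,.05)];print("grip",np.round(g,4).tolist(),((g[0]+g[1])/2).round(4))
# side: grip front-top (z50) corners
for u,v in((295+163/8,225+222/8),(295+222/8,225+218/8)): print("grip side front top",P(s,u,v,.05).round(4))
from station import bot
o=bot.get_obs();print(o["position"],o["ee_rot"])
E
```

```text
top tip [ 0.4662 -0.107 ] tail [ 0.4717 -0.2419] L 0.135 yaw 92.34 92.42 92.26 org [ 0.4708 -0.2199] [ 0.4708 -0.2189] w 0.0368 0.0371
side tip [ 0.4674 -0.1083] tail [ 0.4721 -0.241 ] L 0.1328 yaw 92.03 92.3 91.76 org [ 0.4714 -0.219 ] [ 0.4714 -0.2202] w 0.0354 0.0367
grip [[0.4703, -0.1969], [0.4714, -0.242], [0.4787, -0.2187], [0.4625, -0.219]] [ 0.4708 -0.2194]
grip side front top [ 0.4633 -0.2004]
grip side front top [ 0.4766 -0.2008]
[ 0.14390913 -0.53061018  0.23071939] [-8.99912679e+01  6.65700236e-02 -7.48276813e+01]
```

Gauge origin is about (0.471, −0.2195) with yaw 92.2°. Bar origin is about (0.5087, 0.0839) with inward yaw about 101.5°. First move: turn the tool to yaw 2.2°.

servo_tool(rows=[{"roll": -0.1222,"gripper": 0.0854},{"roll": -0.1222},{"roll": -0.1222},{"roll": -0.1222},{"roll": -0.1222},{"roll": -0.1222},{"roll": -0.1222},{"roll": -0.1222},{"roll": -0.1222},{"roll": -0.1222},{"roll": -0.1222},{"roll": 0}])

```text
schema error: expected keys x, y, z, roll, gripper
```

servo_tool(rows=[{"x": 0,"y": 0,"z": 0,"roll": -0.1222,"gripper": 0.085},{"x": 0,"y": 0,"z": 0,"roll": -0.1222,"gripper": 0.085},{"x": 0,"y": 0,"z": 0,"roll": -0.1222,"gripper": 0.085},{"x": 0,"y": 0,"z": 0,"roll": -0.1222,"gripper": 0.085},{"x": 0,"y": 0,"z": 0,"roll": -0.1222,"gripper": 0.085},{"x": 0,"y": 0,"z": 0,"roll": -0.1222,"gripper": 0.085},{"x": 0,"y": 0,"z": 0,"roll": -0.1222,"gripper": 0.085},{"x": 0,"y": 0,"z": 0,"roll": -0.1222,"gripper": 0.085},{"x": 0,"y": 0,"z": 0,"roll": -0.1222,"gripper": 0.085},{"x": 0,"y": 0,"z": 0,"roll": -0.1222,"gripper": 0.085},{"x": 0,"y": 0,"z": 0,"roll": -0.1222,"gripper": 0.085},{"x": 0,"y": 0,"z": 0,"roll": 0,"gripper": 0.085}])

```text
time_s: 1.1
position: [0.1439, -0.5307, 0.2309]
ee_rot: [-90.0, 0.0, 2.5]
force: [-0.0, 0.9, 0.7]
gripper_width: 0.0847
```

```bash
cat >> h.py <<'E'
def togo(o,tgt,yaw):
    p=o["position"];y=np.radians(o["ee_rot"][2]);d=np.array(tgt)-p
    print("t",o["time_s"],"pos",p.round(4),"rot",o["ee_rot"].round(2),"F",o["force"].round(2),"w",round(o["gripper_width"],4))
    print("tool x,y,z:",round(d[0]*np.cos(y)+d[1]*np.sin(y),4),round(-d[2],4),round(-d[0]*np.sin(y)+d[1]*np.cos(y),4),"roll",round(np.radians(o["ee_rot"][2]-yaw),4))
E
python3 -c "
from h import *
from station import bot
togo(bot.get_obs(),[.471,-.2195,.12],2.2)"
```

```text
t 1.1 pos [ 0.1439 -0.5307  0.2309] rot [-89.95   0.     2.51] F [-0.    0.94  0.7 ] w 0.0847
tool x,y,z: 0.3404 0.1109 0.2965 roll 0.0054
```

servo_tool(rows=[{"x": 0.0243,"y": 0.0079,"z": 0.0212,"roll": 0,"gripper": 0.085},{"x": 0.0243,"y": 0.0079,"z": 0.0212,"roll": 0,"gripper": 0.085},{"x": 0.0243,"y": 0.0079,"z": 0.0212,"roll": 0,"gripper": 0.085},{"x": 0.0243,"y": 0.0079,"z": 0.0212,"roll": 0,"gripper": 0.085},{"x": 0.0243,"y": 0.0079,"z": 0.0212,"roll": 0,"gripper": 0.085},{"x": 0.0243,"y": 0.0079,"z": 0.0212,"roll": 0,"gripper": 0.085},{"x": 0.0243,"y": 0.0079,"z": 0.0212,"roll": 0,"gripper": 0.085},{"x": 0.0243,"y": 0.0079,"z": 0.0212,"roll": 0,"gripper": 0.085},{"x": 0.0243,"y": 0.0079,"z": 0.0212,"roll": 0,"gripper": 0.085},{"x": 0.0243,"y": 0.0079,"z": 0.0212,"roll": 0,"gripper": 0.085},{"x": 0.0243,"y": 0.0079,"z": 0.0212,"roll": 0,"gripper": 0.085},{"x": 0.0243,"y": 0.0079,"z": 0.0212,"roll": 0,"gripper": 0.085},{"x": 0.0243,"y": 0.0079,"z": 0.0212,"roll": 0,"gripper": 0.085},{"x": 0.0243,"y": 0.0079,"z": 0.0212,"roll": 0,"gripper": 0.085},{"x": 0,"y": 0,"z": 0,"roll": 0,"gripper": 0.085},{"x": 0,"y": 0,"z": 0,"roll": 0,"gripper": 0.085}])

```text
time_s: 2.43
position: [0.4731, -0.2199, 0.12]
ee_rot: [-90.0, 0.1, 2.2]
force: [-0.2, -0.8, -0.8]
gripper_width: 0.0851
```

```bash
python3 -c "
from h import *
from station import bot
togo(bot.get_obs(),[.471,-.2195,.016],2.2)
d=bot.get_image('side');cv2.imwrite('pics/s1.png',d['pixels'][:,:,::-1])"
```

```text
t 2.4333 pos [ 0.4731 -0.2199  0.12  ] rot [-8.995e+01  7.000e-02  2.160e+00] F [-0.19 -0.78 -0.82] w 0.0851
tool x,y,z: -0.002 0.104 0.0004 roll -0.0008
```

View pics/s1.png

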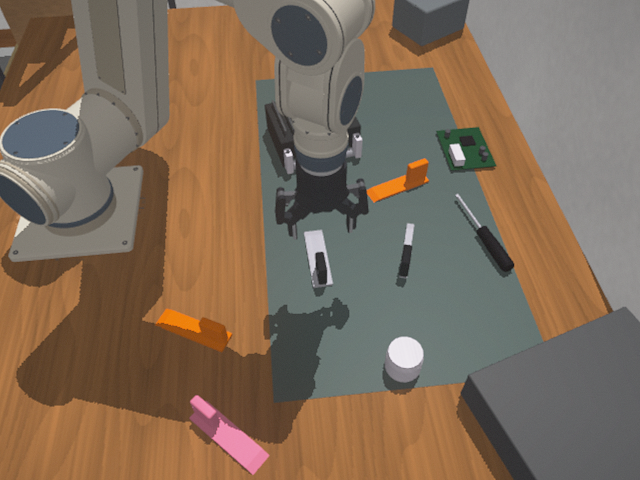

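The side picture shows the open fingers straddling the line above the wide gauge (grip at about (320,266)), clear of the narrow one at (405,250). Descending.

servo_tool(rows=[{"x": -0.001,"y": 0.013,"z": 0.0004,"roll": 0,"gripper": 0.085},{"x": -0.001,"y": 0.013,"z": 0,"roll": 0,"gripper": 0.085},{"x": 0,"y": 0.013,"z": 0,"roll": 0,"gripper": 0.085},{"x": 0,"y": 0.013,"z": 0,"roll": 0,"gripper": 0.085},{"x": 0,"y": 0.013,"z": 0,"roll": 0,"gripper": 0.085},{"x": 0,"y": 0.013,"z": 0,"roll": 0,"gripper": 0.085},{"x": 0,"y": 0.013,"z": 0,"roll": 0,"gripper": 0.085},{"x": 0,"y": 0.013,"z": 0,"roll": 0,"gripper": 0.085},{"x": 0,"y": 0,"z": 0,"roll": 0,"gripper": 0.085},{"x": 0,"y": 0,"z": 0,"roll": 0,"gripper": 0.085}])

```text
time_s: 3.32
position: [0.4697, -0.2217, 0.0168]
ee_rot: [-90.0, 0.0, 2.0]
force: [1.1, -0.1, 1.1]
gripper_width: 0.0851
```

servo_tool(rows=[{"x": 0,"y": 0,"z": 0,"roll": 0,"gripper": 0},{"x": 0,"y": 0,"z": 0,"roll": 0,"gripper": 0},{"x": 0,"y": 0,"z": 0,"roll": 0,"gripper": 0},{"x": 0,"y": 0,"z": 0,"roll": 0,"gripper": 0},{"x": 0,"y": 0,"z": 0,"roll": 0,"gripper": 0},{"x": 0,"y": 0,"z": 0,"roll": 0,"gripper": 0},{"x": 0,"y": 0,"z": 0,"roll": 0,"gripper": 0},{"x": 0,"y": 0,"z": 0,"roll": 0,"gripper": 0},{"x": 0,"y": 0,"z": 0,"roll": 0,"gripper": 0},{"x": 0,"y": 0,"z": 0,"roll": 0,"gripper": 0}], force=40)

```text
time_s: 4.15
position: [0.4707, -0.2209, 0.017]
ee_rot: [-90.0, -0.0, 2.2]
force: [-2.3, 0.9, 5.3]
gripper_width: 0.0155
```

```bash
python3 -c "
from h import *
from station import bot
togo(bot.get_obs(),[.471,-.2195,.016],2.2)
for n in('side','top'):
  d=bot.get_image(n);np.savez(n+'2.npz',**d)
  c=d['pixels'][150:330,230:430] if n=='side' else d['pixels'][190:290,260:420]
  cv2.imwrite('pics/%s2.png'%n,cv2.resize(c,None,fx=3,fy=3)[:,:,::-1])"
```

```text
t 4.15 pos [ 0.4707 -0.2209  0.017 ] rot [-9.002e+01 -2.000e-02  2.200e+00] F [-2.31  0.92  5.34] w 0.0155
tool x,y,z: 0.0004 0.001 0.0014 roll -0.0001
```

View pics/side2.png

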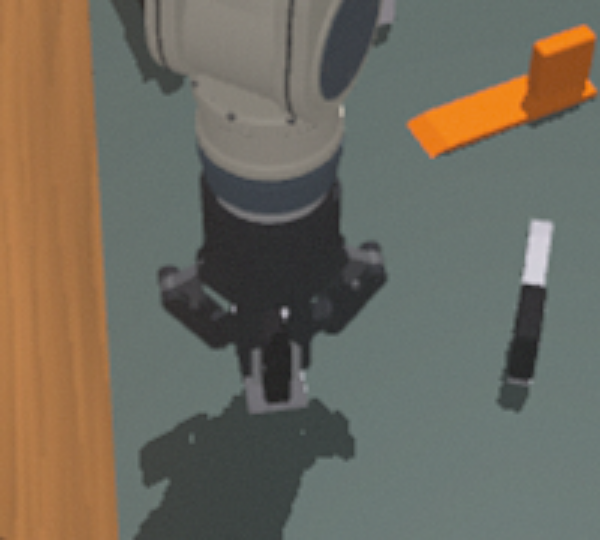

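Gripped at 15.5 mm, which matches the 16 mm grip. Lifting it clear.

servo_tool(rows=[{"x": 0,"y": -0.006,"z": 0,"roll": 0,"gripper": 0},{"x": 0,"y": -0.01,"z": 0,"roll": 0,"gripper": 0},{"x": 0,"y": -0.01,"z": 0,"roll": 0,"gripper": 0},{"x": 0,"y": -0.01,"z": 0,"roll": 0,"gripper": 0},{"x": 0,"y": -0.01,"z": 0,"roll": 0,"gripper": 0},{"x": 0,"y": -0.01,"z": 0,"roll": 0,"gripper": 0},{"x": 0,"y": -0.004,"z": 0,"roll": 0,"gripper": 0},{"x": 0,"y": 0,"z": 0,"roll": 0,"gripper": 0},{"x": 0,"y": 0,"z": 0,"roll": 0,"gripper": 0},{"x": 0,"y": 0,"z": 0,"roll": 0,"gripper": 0},{"x": 0,"y": 0,"z": 0,"roll": 0,"gripper": 0}])

```text
time_s: 5.17
position: [0.4702, -0.2207, 0.0761]
ee_rot: [-90.0, 0.0, 2.2]
force: [-0.5, 0.5, -2.1]
gripper_width: 0.0156
```

```bash
python3 -c "
from h import *
from station import bot
togo(bot.get_obs(),[.537,-.0552,.077],11.5)
t=load('top0.npz')
for u,v in((273,196),(286,193),(257,140),(268,137)): print('orange',ray(t,u,v,.003)[:2].round(3))
for n in('side','top'):
  d=bot.get_image(n);np.savez(n+'3.npz',**d)
  c=d['pixels'][130:330,230:430] if n=='side' else d['pixels'][190:290,260:420]
  cv2.imwrite('pics/%s3.png'%n,cv2.resize(c,None,fx=3,fy=3)[:,:,::-1])"
```

```text
t 5.1667 pos [ 0.4702 -0.2207  0.0761] rot [-8.996e+01  5.000e-02  2.190e+00] F [-0.47  0.47 -2.13] w 0.0156
tool x,y,z: 0.073 -0.0009 0.1629 roll -0.1625
orange [ 0.588 -0.014]
orange [ 0.596 -0.045]
orange [0.725 0.029]
orange [0.733 0.003]
```

View pics/side3.png

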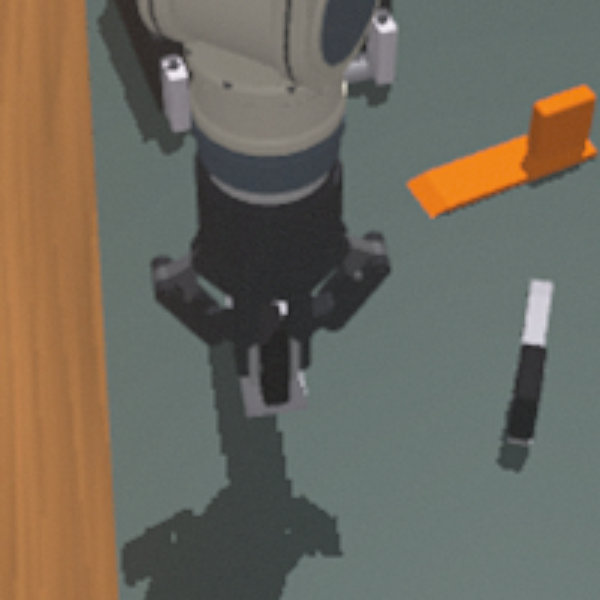

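View pics/top3.png

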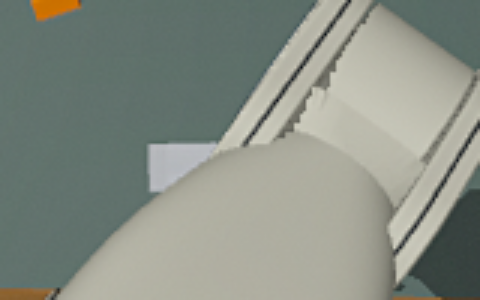

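Lifted: the shadow is detached from the gauge and −2.1 N matches its weight. Now I turn to yaw 11.5° and move in front of the bar.

servo_tool(rows=[{"x": 0,"y": 0,"z": 0,"roll": -0.0542,"gripper": 0},{"x": 0,"y": 0,"z": 0,"roll": -0.0542,"gripper": 0},{"x": 0,"y": 0,"z": 0,"roll": -0.0542,"gripper": 0},{"x": 0.0082,"y": 0,"z": 0.0124,"roll": 0,"gripper": 0},{"x": 0.0082,"y": 0,"z": 0.0124,"roll": 0,"gripper": 0},{"x": 0.0082,"y": 0,"z": 0.0124,"roll": 0,"gripper": 0},{"x": 0.0082,"y": 0,"z": 0.0124,"roll": 0,"gripper": 0},{"x": 0.0082,"y": 0,"z": 0.0124,"roll": 0,"gripper": 0},{"x": 0.0082,"y": 0,"z": 0.0124,"roll": 0,"gripper": 0},{"x": 0.0082,"y": 0,"z": 0.0124,"roll": 0,"gripper": 0},{"x": 0.0082,"y": 0,"z": 0.0124,"roll": 0,"gripper": 0},{"x": 0.0082,"y": 0,"z": 0.0124,"roll": 0,"gripper": 0},{"x": 0.0082,"y": 0,"z": 0.0124,"roll": 0,"gripper": 0},{"x": 0.0082,"y": 0,"z": 0.0124,"roll": 0,"gripper": 0},{"x": 0.0082,"y": 0,"z": 0.0124,"roll": 0,"gripper": 0},{"x": 0,"y": 0,"z": 0,"roll": 0,"gripper": 0},{"x": 0,"y": 0,"z": 0,"roll": 0,"gripper": 0},{"x": 0,"y": 0,"z": 0,"roll": 0,"gripper": 0}])

```text
time_s: 6.77
position: [0.537, -0.0557, 0.0764]
ee_rot: [-90.0, 0.0, 11.5]
force: [-0.5, -0.1, -1.7]
gripper_width: 0.0155
```

```bash
python3 -c "
from h import *
from station import bot
togo(bot.get_obs(),[.537,-.0552,.02],11.5)
for n in('side','top'):
  d=bot.get_image(n);np.savez(n+'4.npz',**d)
  c=d['pixels'][80:280,230:430] if n=='side' else d['pixels'][180:290,140:380]
  cv2.imwrite('pics/%s4.png'%n,cv2.resize(c,None,fx=3,fy=3)[:,:,::-1])"
```

```text
t 6.7667 pos [ 0.537  -0.0557  0.0764] rot [-9.000e+01  4.000e-02  1.152e+01] F [-0.53 -0.1  -1.66] w 0.0155
tool x,y,z: 0.0001 0.0564 0.0005 roll 0.0003
```

View pics/side4.png

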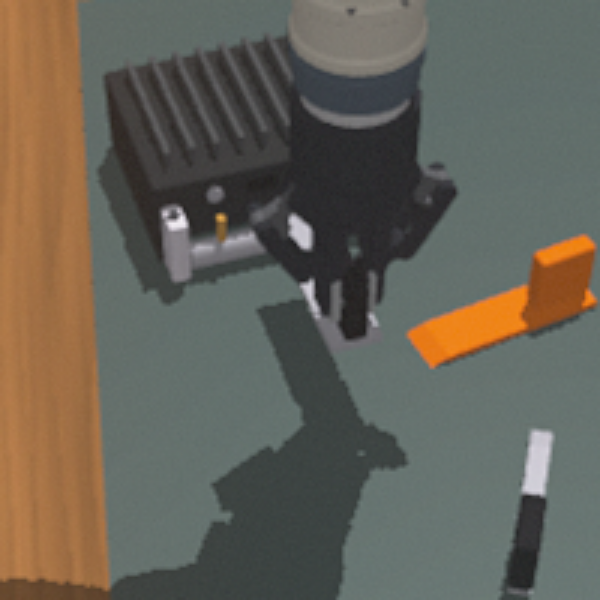

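View pics/top4.png

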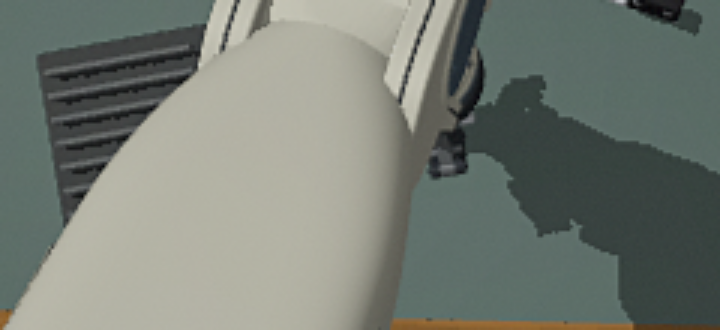

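The gauge is level and aligned in front of the bar, with the orange one off to the side. Lowering it to the bench gently.

servo_tool(rows=[{"x": 0,"y": 0.008,"z": 0,"roll": 0,"gripper": 0},{"x": 0,"y": 0.008,"z": 0,"roll": 0,"gripper": 0},{"x": 0,"y": 0.008,"z": 0,"roll": 0,"gripper": 0},{"x": 0,"y": 0.008,"z": 0,"roll": 0,"gripper": 0},{"x": 0,"y": 0.008,"z": 0,"roll": 0,"gripper": 0},{"x": 0,"y": 0.008,"z": 0,"roll": 0,"gripper": 0},{"x": 0,"y": 0.004,"z": 0,"roll": 0,"gripper": 0},{"x": 0,"y": 0.003,"z": 0,"roll": 0,"gripper": 0},{"x": 0,"y": 0.002,"z": 0,"roll": 0,"gripper": 0},{"x": 0,"y": 0,"z": 0,"roll": 0,"gripper": 0},{"x": 0,"y": 0,"z": 0,"roll": 0,"gripper": 0},{"x": 0,"y": 0,"z": 0,"roll": 0,"gripper": 0}])

```text
time_s: 7.87
position: [0.5375, -0.0555, 0.02]
ee_rot: [-90.0, -0.0, 11.5]
force: [0.5, -0.5, -1.5]
gripper_width: 0.0155
```

servo_tool(rows=[{"x": 0,"y": 0.001,"z": 0,"roll": 0,"gripper": 0},{"x": 0,"y": 0.0005,"z": 0,"roll": 0,"gripper": 0},{"x": 0,"y": 0,"z": 0,"roll": 0,"gripper": 0},{"x": 0,"y": 0,"z": 0,"roll": 0,"gripper": 0}])

```text
time_s: 8.2
position: [0.5373, -0.0555, 0.0182]
ee_rot: [-90.0, -0.0, 11.5]
force: [-0.1, 0.3, -2.1]
gripper_width: 0.0153
```

```bash
python3 -c "
from h import *
from station import bot
togo(bot.get_obs(),[.537,-.0552,.02],11.5)
for n in('side',):
  d=bot.get_image(n);np.savez(n+'5.npz',**d)
  c=d['pixels'][110:230,270:390]
  cv2.imwrite('pics/%s5.png'%n,cv2.resize(c,None,fx=5,fy=5)[:,:,::-1])"
```

```text
t 8.2 pos [ 0.5373 -0.0555  0.0182] rot [-90.   -0.   11.5] F [-0.07  0.3  -2.06] w 0.0153
tool x,y,z: -0.0002 -0.0018 0.0004 roll 0.0001
```

View pics/side5.png

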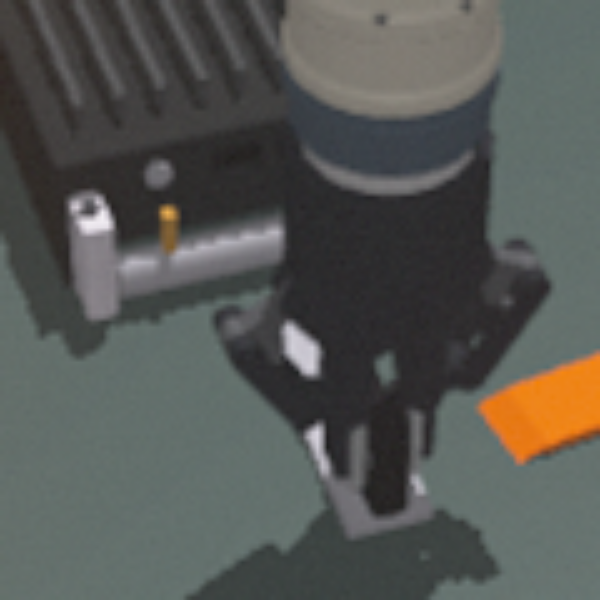

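servo_tool(rows=[{"x": 0,"y": 0.0004,"z": 0,"roll": 0,"gripper": 0},{"x": 0,"y": 0.0004,"z": 0,"roll": 0,"gripper": 0},{"x": 0,"y": 0.0003,"z": 0,"roll": 0,"gripper": 0},{"x": 0,"y": 0,"z": 0,"roll": 0,"gripper": 0},{"x": 0,"y": 0,"z": 0,"roll": 0,"gripper": 0}])

```text
time_s: 8.67
position: [0.5373, -0.0555, 0.0171]
ee_rot: [-90.0, 0.0, 11.5]
force: [-0.2, 0.6, -1.5]
gripper_width: 0.0154
```

servo_tool(rows=[{"x": 0,"y": 0.0003,"z": 0,"roll": 0,"gripper": 0},{"x": 0,"y": 0.0003,"z": 0,"roll": 0,"gripper": 0},{"x": 0,"y": 0,"z": 0,"roll": 0,"gripper": 0},{"x": 0,"y": 0,"z": 0,"roll": 0,"gripper": 0}])

```text
time_s: 9.0
position: [0.5373, -0.0555, 0.017]
ee_rot: [-90.0, -0.0, 11.5]
force: [-0.7, 0.5, 4.9]
gripper_width: 0.0155
```

On the bench with a light 5 N contact. Now I slide in, fast up to the bar and then slowly.

servo_tool(rows=[{"x": 0,"y": -0.0002,"z": 0.002,"roll": 0,"gripper": 0},{"x": 0,"y": 0,"z": 0.003,"roll": 0,"gripper": 0},{"x": 0,"y": 0,"z": 0.003,"roll": 0,"gripper": 0},{"x": 0,"y": 0,"z": 0.003,"roll": 0,"gripper": 0},{"x": 0,"y": 0,"z": 0.003,"roll": 0,"gripper": 0},{"x": 0,"y": 0,"z": 0.003,"roll": 0,"gripper": 0},{"x": 0,"y": 0,"z": 0.002,"roll": 0,"gripper": 0},{"x": 0,"y": 0,"z": 0.001,"roll": 0,"gripper": 0},{"x": 0,"y": 0,"z": 0,"roll": 0,"gripper": 0}])

```text
time_s: 9.75
position: [0.5335, -0.0355, 0.017]
ee_rot: [-90.0, -0.0, 11.5]
force: [0.1, -1.9, 5.9]
gripper_width: 0.0153
```

servo_tool(rows=[{"x": 0,"y": 0,"z": 0.001,"roll": 0,"gripper": 0},{"x": 0,"y": 0,"z": 0.001,"roll": 0,"gripper": 0},{"x": 0,"y": 0,"z": 0.001,"roll": 0,"gripper": 0},{"x": 0,"y": 0,"z": 0.001,"roll": 0,"gripper": 0},{"x": 0,"y": 0,"z": 0.001,"roll": 0,"gripper": 0},{"x": 0,"y": 0,"z": 0.001,"roll": 0,"gripper": 0},{"x": 0,"y": 0,"z": 0.001,"roll": 0,"gripper": 0},{"x": 0,"y": 0,"z": 0.001,"roll": 0,"gripper": 0},{"x": 0,"y": 0,"z": 0.001,"roll": 0,"gripper": 0},{"x": 0,"y": 0,"z": 0.001,"roll": 0,"gripper": 0}])

```text
time_s: 10.58
position: [0.5316, -0.0261, 0.017]
ee_rot: [-90.0, -0.0, 11.5]
force: [1.1, -4.1, 6.4]
gripper_width: 0.0156
```

servo_tool(rows=[{"x": 0,"y": 0,"z": 0.001,"roll": 0,"gripper": 0},{"x": 0,"y": 0,"z": 0.001,"roll": 0,"gripper": 0},{"x": 0,"y": 0,"z": 0.001,"roll": 0,"gripper": 0},{"x": 0,"y": 0,"z": 0.001,"roll": 0,"gripper": 0},{"x": 0,"y": 0,"z": 0.001,"roll": 0,"gripper": 0},{"x": 0,"y": 0,"z": 0.001,"roll": 0,"gripper": 0},{"x": 0,"y": 0,"z": 0.001,"roll": 0,"gripper": 0},{"x": 0,"y": 0,"z": 0.001,"roll": 0,"gripper": 0},{"x": 0,"y": 0,"z": 0.001,"roll": 0,"gripper": 0},{"x": 0,"y": 0,"z": 0.001,"roll": 0,"gripper": 0}])

```text
time_s: 11.42
position: [0.5299, -0.0171, 0.017]
ee_rot: [-90.1, -0.0, 11.5]
force: [1.9, -7.2, 4.3]
gripper_width: 0.0155
```

```bash
python3 -c "
from h import *
from station import bot
togo(bot.get_obs(),[.5087+.0634*.1994,.0839-.0634*.9799,.017],11.5)
for n in('side',):
  d=bot.get_image(n);np.savez(n+'6.npz',**d)
  c=d['pixels'][110:230,270:390]
  cv2.imwrite('pics/%s6.png'%n,cv2.resize(c,None,fx=5,fy=5)[:,:,::-1])"
```

```text
t 11.4167 pos [ 0.5299 -0.0171  0.017 ] rot [-9.013e+01 -5.000e-02  1.147e+01] F [ 1.92 -7.18  4.26] w 0.0155
tool x,y,z: -0.0007 0.0 0.0398 roll -0.0005
```

View pics/side6.png

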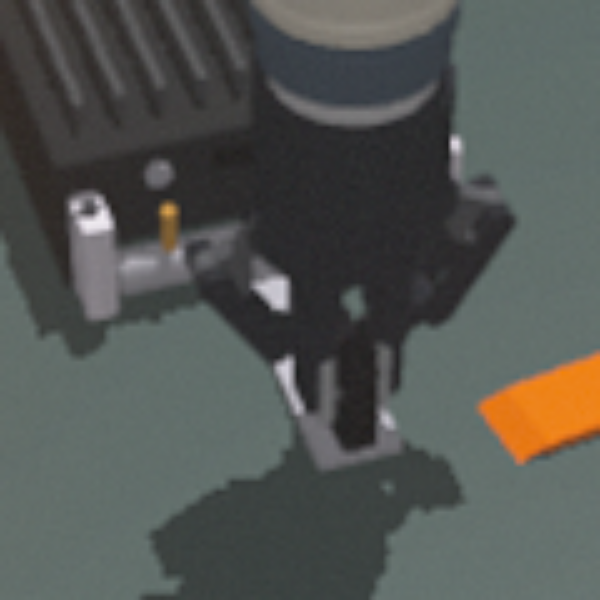

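The tip is under the bar with a gentle drag of about 7 N. 40 mm to go.

servo_tool(rows=[{"x": 0,"y": 0,"z": 0.001,"roll": 0,"gripper": 0},{"x": 0,"y": 0,"z": 0.001,"roll": 0,"gripper": 0},{"x": 0,"y": 0,"z": 0.001,"roll": 0,"gripper": 0},{"x": 0,"y": 0,"z": 0.001,"roll": 0,"gripper": 0},{"x": 0,"y": 0,"z": 0.001,"roll": 0,"gripper": 0},{"x": 0,"y": 0,"z": 0.001,"roll": 0,"gripper": 0},{"x": 0,"y": 0,"z": 0.001,"roll": 0,"gripper": 0},{"x": 0,"y": 0,"z": 0.001,"roll": 0,"gripper": 0}])

```text
time_s: 12.13
position: [0.5283, -0.0091, 0.017]
ee_rot: [-90.1, -0.0, 11.5]
force: [1.7, -7.2, 3.2]
gripper_width: 0.0157
```

servo_tool(rows=[{"x": 0,"y": 0,"z": 0.0015,"roll": 0,"gripper": 0},{"x": 0,"y": 0,"z": 0.0015,"roll": 0,"gripper": 0},{"x": 0,"y": 0,"z": 0.0015,"roll": 0,"gripper": 0},{"x": 0,"y": 0,"z": 0.0015,"roll": 0,"gripper": 0},{"x": 0,"y": 0,"z": 0.0015,"roll": 0,"gripper": 0},{"x": 0,"y": 0,"z": 0.0015,"roll": 0,"gripper": 0},{"x": 0,"y": 0,"z": 0.0015,"roll": 0,"gripper": 0},{"x": 0,"y": 0,"z": 0.0015,"roll": 0,"gripper": 0},{"x": 0,"y": 0,"z": 0.0015,"roll": 0,"gripper": 0},{"x": 0,"y": 0,"z": 0.0015,"roll": 0,"gripper": 0}])

```text
time_s: 12.97
position: [0.5253, 0.0057, 0.017]
ee_rot: [-90.1, -0.0, 11.5]
force: [2.3, -7.6, 4.7]
gripper_width: 0.0157
```

```bash
python3 -c "
from h import *
from station import bot
togo(bot.get_obs(),[.5087+.0634*.1994,.0839-.0634*.9799,.017],11.5)
for n in('side',):
  d=bot.get_image(n);np.savez(n+'7.npz',**d)
  c=d['pixels'][110:230,270:390]
  cv2.imwrite('pics/%s7.png'%n,cv2.resize(c,None,fx=5,fy=5)[:,:,::-1])"
```

```text
t 12.9667 pos [0.5253 0.0057 0.017 ] rot [-9.011e+01 -5.000e-02  1.148e+01] F [ 2.3  -7.57  4.71] w 0.0157
tool x,y,z: -0.0006 0.0 0.0166 roll -0.0004
```

View pics/side7.png

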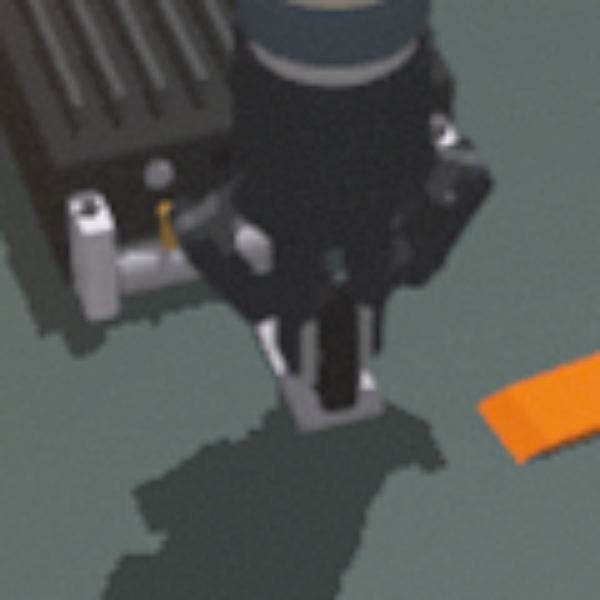

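servo_tool(rows=[{"x": 0,"y": 0,"z": 0.0015,"roll": 0,"gripper": 0},{"x": 0,"y": 0,"z": 0.0015,"roll": 0,"gripper": 0},{"x": 0,"y": 0,"z": 0.0015,"roll": 0,"gripper": 0},{"x": 0,"y": 0,"z": 0.0015,"roll": 0,"gripper": 0},{"x": 0,"y": 0,"z": 0.0015,"roll": 0,"gripper": 0},{"x": 0,"y": 0,"z": 0.0015,"roll": 0,"gripper": 0},{"x": 0,"y": 0,"z": 0.0015,"roll": 0,"gripper": 0},{"x": 0,"y": 0,"z": 0.0015,"roll": 0,"gripper": 0},{"x": 0,"y": 0,"z": 0.0015,"roll": 0,"gripper": 0},{"x": 0,"y": 0,"z": 0.0015,"roll": 0,"gripper": 0},{"x": 0,"y": 0,"z": 0.0005,"roll": 0,"gripper": 0},{"x": 0,"y": 0,"z": 0,"roll": 0,"gripper": 0},{"x": 0,"y": 0,"z": 0,"roll": 0,"gripper": 0}])

```text
time_s: 14.1
position: [0.5221, 0.021, 0.017]
ee_rot: [-90.1, -0.0, 11.5]
force: [1.2, -6.3, 5.6]
gripper_width: 0.0153
```

```bash
python3 -c "
from h import *
from station import bot
togo(bot.get_obs(),[.5087+.0634*.1994,.0839-.0634*.9799,.017],11.5)"
```

```text
t 14.1 pos [0.5221 0.021  0.017 ] rot [-9.009e+01 -4.000e-02  1.149e+01] F [ 1.17 -6.27  5.56] w 0.0153
tool x,y,z: -0.0006 0.0 0.0009 roll -0.0002
```

At depth. I relax the push and open partway.

servo_tool(rows=[{"x": 0,"y": -0.0002,"z": -0.0008,"roll": 0,"gripper": 0},{"x": 0,"y": 0,"z": 0,"roll": 0,"gripper": 0.02},{"x": 0,"y": 0,"z": 0,"roll": 0,"gripper": 0.024},{"x": 0,"y": 0,"z": 0,"roll": 0,"gripper": 0.03},{"x": 0,"y": 0,"z": 0,"roll": 0,"gripper": 0.04},{"x": 0,"y": 0,"z": 0,"roll": 0,"gripper": 0.045},{"x": 0,"y": 0,"z": 0,"roll": 0,"gripper": 0.045},{"x": 0,"y": 0,"z": 0,"roll": 0,"gripper": 0.045},{"x": 0,"y": 0,"z": 0,"roll": 0,"gripper": 0.045}])

```text
time_s: 14.85
position: [0.5218, 0.0207, 0.0169]
ee_rot: [-90.0, 0.0, 11.5]
force: [0.5, 0.3, 0.5]
gripper_width: 0.0451
```

servo_tool(rows=[{"x": 0,"y": -0.005,"z": 0,"roll": 0,"gripper": 0.045},{"x": 0,"y": -0.01,"z": 0,"roll": 0,"gripper": 0.045},{"x": 0,"y": -0.01,"z": 0,"roll": 0,"gripper": 0.045},{"x": 0,"y": -0.01,"z": 0,"roll": 0,"gripper": 0.045},{"x": 0,"y": -0.015,"z": 0,"roll": 0,"gripper": 0.045},{"x": 0,"y": -0.02,"z": 0,"roll": 0,"gripper": 0.045},{"x": 0,"y": -0.02,"z": 0,"roll": 0,"gripper": 0.045},{"x": 0,"y": -0.02,"z": -0.02,"roll": 0,"gripper": 0.045},{"x": 0,"y": -0.02,"z": -0.03,"roll": 0,"gripper": 0.045},{"x": 0,"y": -0.02,"z": -0.035,"roll": 0,"gripper": 0.045},{"x": 0,"y": 0,"z": -0.035,"roll": 0,"gripper": 0.045},{"x": 0,"y": 0,"z": -0.035,"roll": 0,"gripper": 0.045},{"x": 0,"y": 0,"z": -0.035,"roll": 0,"gripper": 0.045},{"x": 0,"y": 0,"z": -0.035,"roll": 0,"gripper": 0.045},{"x": 0,"y": 0,"z": -0.035,"roll": 0,"gripper": 0.045},{"x": 0,"y": 0,"z": 0,"roll": 0,"gripper": 0.045},{"x": 0,"y": 0,"z": 0,"roll": 0,"gripper": 0.045}])

```text
time_s: 16.27
position: [0.5735, -0.2359, 0.1674]
ee_rot: [-90.0, -0.0, 11.3]
force: [-0.7, 0.2, -0.1]
gripper_width: 0.045
```

```bash
python3 -c "
from h import *
from station import bot
togo(bot.get_obs(),[.5087+.0634*.1994,.0839-.0634*.9799,.017],11.5)
for n in('side','top'):
  d=bot.get_image(n);np.savez(n+'8.npz',**d)
  c=d['pixels'][110:230,270:390] if n=='side' else d['pixels'][170:290,180:300]
  cv2.imwrite('pics/%s8.png'%n,cv2.resize(c,None,fx=5,fy=5)[:,:,::-1])"
```

```text
t 16.2667 pos [ 0.5735 -0.2359  0.1674] rot [-9.001e+01 -1.000e-02  1.135e+01] F [-0.68  0.25 -0.14] w 0.045
tool x,y,z: -0.0005 0.1504 0.2629 roll -0.0027
```

View pics/side8.png

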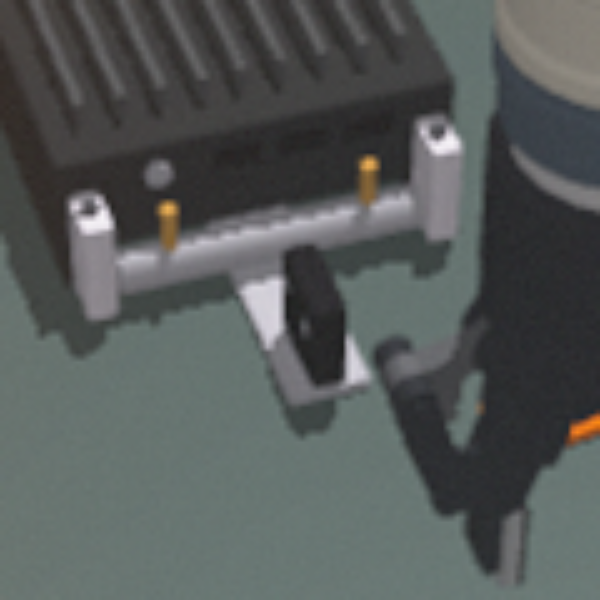

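View pics/top8.png

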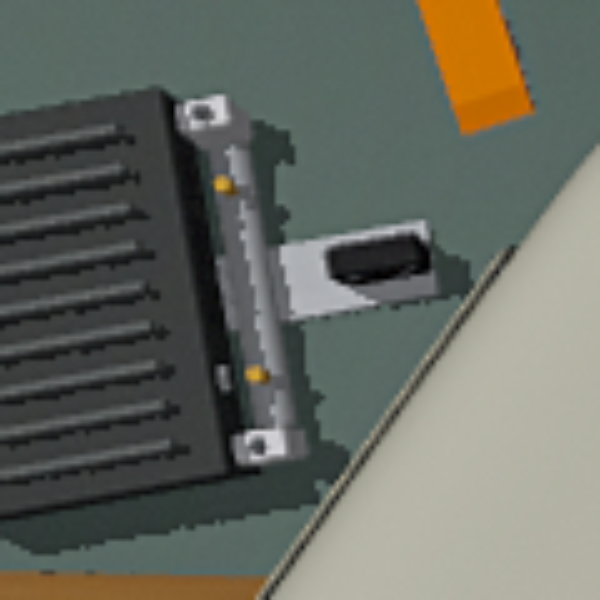

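The side view shows the gauge flat and under the bar, with its grip upright at about (333,172). The gripper is clear of it. In the top view the blade runs into the bar near its middle, at about (236,226). I'll check the numbers and the bystanders.

```bash
python3 - <<'E'
from h import *
t=load("top8.npz");s=load("side8.npz");s0=load("side0.npz")
O=np.array([.5087,.0839]);e=np.array([-.1994,.9799]);n=np.array([-e[1],e[0]])
def P(d,u,v,z): return ray(d,u,v,z)[:2]
for nm,d,o,q in(("top",t,(180,170),[(432,222),(440,292),(285,246),(289,321)]),("side",s,(270,110),[(372,378),(295,403-15)])):
    w=[P(d,o[0]+a/5,o[1]+b/5,.006) for a,b in q]
    print(nm,"tail along/across",[((p-O)@e).round(4) for p in w],[((p-O)@n).round(4) for p in w])
    if len(w)>2:
        for a,b in((0,2),(1,3)): v=w[b]-w[a];print("edge yaw",np.degrees(np.arctan2(v[1],v[0])).round(1))
# grip top
print("grip top ctr",((P(t,180+378/5,170+257/5,.05)-O)@e).round(4))
for x0,x1,y0,y1 in((395,420,220,280),(365,430,158,200)):
    print("narrow/orange side px changed",np.abs(s["pixels"][y0:y1,x0:x1].astype(int)-s0["pixels"][y0:y1,x0:x1]).max(2).__gt__(40).sum())
cv2.imwrite("pics/full8.png",s["pixels"][:,:,::-1])
E
```

```text
top tail along/across [np.float64(-0.0884), np.float64(-0.0864), np.float64(-0.0168), np.float64(-0.0126)] [np.float64(-0.0165), np.float64(0.0175), np.float64(-0.0175), np.float64(0.0185)]
edge yaw 100.7
edge yaw 102.3
side tail along/across [np.float64(-0.0856), np.float64(-0.081)] [np.float64(-0.0191), np.float64(0.0135)]
grip top ctr -0.066
narrow/orange side px changed 0
narrow/orange side px changed 2392
```

View pics/full8.png

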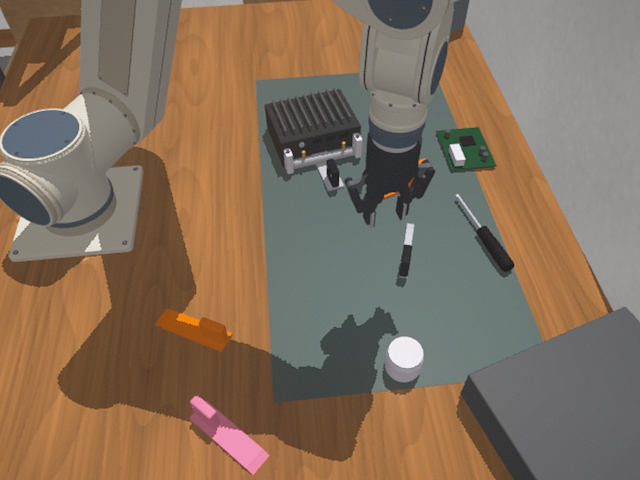

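The tail is about 86 mm before the bar axis, so the tip is about 47 mm through, which is about half of the 90 mm free blade. It is centred and the yaw is 101.5°. The narrow gauge is unchanged. The changed pixels around the orange one come from the gripper hiding it. Handing in.

```bash
python3 -c "
from station import bot
print(bot.job_done())"
```

```text
the job is handed in; nothing more can be done
None
```

I gripped the wide steel gauge and lifted it about 60 mm clear of the bench. I then set it down flat in front of the drive unit and slid it straight in under the sprung bar. The push measured about 7–8 N at most. I let go, moved the arm well clear and handed the job in at about 16 s.

**Final checks:**
- **Depth:** the tip is about 47 mm past the bar's axis, roughly half of the 90 mm free blade.
- **Position:** the blade lies flat and centred within about 2 mm. Its direction matches the unit's to about 1°.
- **Agreement between cameras:** the two views differed by about 4 mm on where the blade's tail is. This does not change the result.
- **Nip:** I did not read the bar's lift directly; I inferred the nip from the drag as the blade slid in.
- **Other items:** the narrow gauge's pixels had not changed. The gripper partly hid the nearby orange one in the side view, so I could not compare its pixels there. It looked unmoved in the top view.

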